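# Set the dosing selector and press the plunger

## Task

On the dosing unit, push the selector's upright tab round with the outside of your fingers until it points squarely at the label disc with the cross, then press the round plunger at the front fully down and let it come back up. Do not grip or lift anything: the selector stays seated on its spindle, the plunger is left alone until the selector is set, and the loose things standing around stay where they are.

Things in the scene. Friction and masses are not known exactly. Their poses are not given: they have to be found in the camera images.
- dosing_unit: the dosing unit, fixed to the bench: a grey plate 255 x 250 mm, top 14 mm above the bench, with a turning selector in the middle, a plunger at the front and four label discs round the selector, centres 103 mm from its axis, at +-35 and +-85 degrees from the unit's x. Origin on the selector's axis at bench height; z up, x to the back edge (four brass nipples), y to the left edge
- selector (a joint): the selector's angle (rad), counter-clockwise from above; the tab points at angle pi + value from the unit's x: at 0 to the front, towards the plunger. Stops at +-2.75, so the tab cannot pass the unit's +x: from its start near the front go round by the side where the label is. Stiff (0.1 N m, 1.6 N at the tab); it stays where it is left, no clicks
- tab_top (a point): the middle of the tab's top edge, 64 mm from the axis. The selector is a metal hub 72 mm across, top 45 mm above the bench (51 mm at its centre), with one dark upright tab sticking out: a fin 10 mm thick, out to 76 mm from the axis, with a wedge point ending at 81 mm; it spans 30 to 68 mm above the bench
- tab_aim (a point): the spot that the tab points at, 103 mm from the axis straight out beyond its point, at label height
- selector_lift (a joint): how far the selector is raised off its spindle, in m (0 seated; it lifts off by hand and drops back); it must stay seated
- plunger (a joint): the push plunger's travel in m: 0 up, 0.007 fully down; a spring holds it up, fully down takes 5 N
- plunger_top (a point): centre of the plunger's top face; a black round push plunger 26 mm across in a dark round housing, 100 mm in front of the selector's axis; top 37 mm above the bench when up, housing 42 mm across with its top at 26 mm
- label_dot: a round white label disc (40 mm across, its underside 14 mm and its top 17 mm above the bench, origin at the centre of its underside) with a raised black symbol, a solid dot 17 mm across; fixed on the dosing unit's plate; which of the four discs is at which of the four places changes
- label_bar: a round white label disc (40 mm across, its underside 14 mm and its top 17 mm above the bench, origin at the centre of its underside) with a raised black symbol, a straight bar 32 x 7 mm; fixed on the dosing unit's plate; which of the four discs is at which of the four places changes
- label_cross: a round white label disc (40 mm across, its underside 14 mm and its top 17 mm above the bench, origin at the centre of its underside) with a raised black symbol, a cross of two bars 32 x 7 mm, the wanted label; fixed on the dosing unit's plate; which of the four discs is at which of the four places changes
- label_ring: a round white label disc (40 mm across, its underside 14 mm and its top 17 mm above the bench, origin at the centre of its underside) with a raised black symbol, a ring 30 mm across; fixed on the dosing unit's plate; which of the four discs is at which of the four places changes
- specimen_1: black mounted specimen, a puck 30 mm across and 21 mm high, standing on the left front corner of the dosing unit's plate; loose, origin at the centre of its underside; a bystander
- specimen_3: green mounted specimen, a puck 30 mm across and 19 mm high, standing on the right back corner of the dosing unit's plate; loose, origin at the centre of its underside; a bystander
- die_plug_0: plain metal cylinder 29 mm across and 30 mm high, standing on the bench left of the unit; loose, origin at the centre of its underside; a bystander
- lens_can: black can 40 mm across and 52 mm high, standing on the bench left of the unit; loose, origin at the centre of its underside; a bystander
- objective: silvery microscope objective 26 mm across and 38 mm high, standing on the bench right of the unit; loose, origin at the centre of its underside; a bystander
- loupe: black eyepiece magnifier 38 mm across and 34 mm high, standing on the bench left of the unit; loose, origin at the centre of its underside; a bystander

How it is judged:
On the way, in this order (a step that is already met when the one before it is completed fails the run):
1. the tab points at the cross label, at rest (horizontal distance between tab_aim and label_cross below 0.01 m and velocity of joint selector between -0.1 and 0.1 rad/s), for 0.2 s.
2. the plunger is pressed fully down with the selector set (horizontal distance between tab_aim and label_cross below 0.01 m and value of joint plunger above 0.0055 m), for 0.1 s.
At the end, for the whole second after the job is handed in: The tab rests pointing within 10 mm of the centre of the cross label (5.5 degrees); the plunger was then pressed at least 5.5 of its 7 mm and is up again (within 1.5 mm); the selector is seated (within 3 mm); the six loose things are within 15 mm of where they stood (horizontal distance between tab_aim and label_cross below 0.01 m and velocity of joint selector between -0.05 and 0.05 rad/s and value of joint plunger below 0.0015 m and value of joint selector_lift below 0.003 m and distance of each of specimen_1, specimen_3, die_plug_0, lens_can, objective, loupe from where it was at the start of the episode below 0.015 m); the robot touches nothing.
It fails at once if the plunger is pressed (over 3 mm) while the tab does not point at the cross label (value of joint plunger above 0.003 m and not (horizontal distance between tab_aim and label_cross below 0.01 m)).
It fails at once if the selector is lifted off its seat (over 6 mm) (value of joint selector_lift above 0.006 m).
It fails at once if a loose thing is lifted, carried or knocked away (over 15 mm) (distance of any of specimen_1, specimen_3, die_plug_0, lens_can, objective, loupe from where it was at the start of the episode above 0.015 m).
It also fails if it takes over 50 s, if anything falls off the work surface, if the arm or the gripper's body presses on something with over 40 N, if the wrist force passes 120 N, or if a joint passes its speed limit or range.

## Robot

A 6-joint arm with a two-finger parallel gripper is mounted at the origin on a cart in front of the work surface, level with it; the furniture and walls round the work are solid. World frame = base frame: x ahead of the robot, y to its left, z up, the work surface at z = 0. Lengths are in m, angles in rad, forces in N, time in s.
With the tool pointing down it reaches from about 0.275 to 0.725 m from the base axis. Payload 15.9 kg.
Tool frame: the origin (TCP) lies midway between the tips of the shut fingers; the grasp point (between the pads) lies 19 mm behind it; z points along the fingers, y is the line along which they close (so a half turn about z gives the same grasp; the last joint's range is limited). The gripper opens to 85 mm and grips with 20 to 120 N. Pads are 22 mm wide; open, the fingers measure 114 mm over their backs; the gripper's body (76 mm by 85 mm) begins 54 mm behind the grasp point. The pads swing forward as they close: fully open they stand 13 mm farther back than shut.
Start: joints at [1.344, 0.213, -0.034, 1.323, 0, 1.571], TCP at [0.112, 0.487, 0.231] pointing down, gripper open.
Joint ranges: [-2.98, 2.98], [-0.74, 1.72], [-1.14, 1.35], [-2.1, 2.04], [-1.57, 1.44], [-3.14, 3.14]. Speed limits (rad/s): [1.89, 1.89, 2.39, 2.57, 3.14, 3.14].

## Interface

Orientations are given as a rotation vector (axis times angle).
In Python, from workcell import arm, set_gripper, planner, status, optics, order gives the robot as it stands. The module is installed in compiled form; this text tells all that it offers. Calls block until the motion is done:
- arm.movep(position, orientation): joint-space move of the TCP to a pose.
- arm.move_straight(position, attitude=None, v=0.15): straight line of the TCP; attitude=None keeps the orientation; v is the mean speed in m/s.
- arm.set_joints(angles): joint-space move.
- set_gripper(opening, strength=None): opening from 0.0 (shut) to 1.0 (fully open); strength is the grip in N (None keeps the last); returns when the fingers have stopped.
- arm.wait(seconds).
- planner.inverse_kinematics(position, orientation): joint angles nearest the present ones, or None.
- status.state(): the state.
- optics.camera(name): name is "scene" or "top" or "wrist"; returns the picture (480x640x3 uint8, red, green, blue); there is no depth.
- optics.calibration(name): a dict with "mtx" (3x3 intrinsics, pixels), "R" (3x3) and "t" (3): a world point X has camera coordinates R X + t. Camera axes: x right, y down, z forward; pixel columns grow to the right and rows downward; lengths in m; the calibration is good to about 2 mm. A picture is of the moment at which its call begins: read the wrist's pose just before it. calibration takes no time and is no camera call; for the wrist camera it gives the pose at the moment of the call.
A pose or a line that the arm cannot do raises arm.IKError and nothing moves.
- order.finish_job(): hands the job in; it is judged then, once.
The state is a dict: "time": time; "joints": joint angles; "joint_vel": joint speeds; "joint_efforts": joint torques, N m; "ee_pos": TCP position; "tool_rot": TCP orientation; "contact_force": force on the tool from outside, world axes, zero at the start; "torque": the same for the moment, N m; "grip_width": opening from 0.0 (shut) to 1.0 (fully open); "gripper_force": force on a finger pad.
Only numpy, scipy, OpenCV 4.12 (cv2) and the standard library are available. Lean on these libraries where they do the work, as an engineer would, in place of code of your own. Each camera call takes 0.05 s, during which the arm holds its last target. There are 200 camera calls.

## Working session

There is one attempt and no reset: what is moved stays moved. The work goes in short steps, each a Python script; the robot and the scene stay as the last script left them, time stands still between calls to the robot, and variables do not carry over. Pictures are saved under pics/ and viewed, at most 10 in all, crops included, and the job is handed in when it is done.

```bash
mkdir -p pics; python3 - <<'E'
from workcell import *
import cv2
for n in("top","scene"):
    cv2.imwrite(f"pics/{n}0.png",optics.camera(n)[:,:,::-1])
    c=optics.calibration(n);print(n,c)
print(status.state())
E
```

```text
top {'mtx': array([[611.63885654,   0.        , 321.92314305],
       [  0.        , 611.63885654, 231.70018991],
       [  0.        ,   0.        ,   1.        ]]), 'R': array([[ 0.0292038 , -0.9993204 ,  0.02249178],
       [-0.98722318, -0.03236189, -0.15602276],
       [ 0.15664461, -0.01764794, -0.98749735]]), 't': array([-0.18206167,  0.53933135,  1.33178435])}
scene {'mtx': array([[439.68777438,   0.        , 318.31702464],
       [  0.        , 439.68777438, 240.27269811],
       [  0.        ,   0.        ,   1.        ]]), 'R': array([[-0.70246803, -0.71170959, -0.00285182],
       [-0.29785578,  0.29762259, -0.90702962],
       [ 0.64639044, -0.63630988, -0.42105717]]), 't': array([0.25399894, 0.28831403, 0.44555036])}
{'time': 0.1, 'joints': array([ 1.34403281e+00,  2.13291269e-01, -3.49430231e-02,  1.32350803e+00,
        6.64395158e-06,  1.57079790e+00]), 'joint_vel': array([-1.05888170e-03, -1.45103345e-03,  2.18928374e-03,  3.58125018e-05,
        1.86463968e-04,  1.29373893e-03]), 'joint_efforts': array([ 7.22131626e-04, -6.87250471e+01,  4.87805521e+01,  1.23368509e-02,
       -1.73182684e-06,  9.16650777e-06]), 'ee_pos': array([0.1123458 , 0.48691964, 0.23089465]), 'tool_rot': array([-3.55426173e-01, -3.12130750e+00,  1.47518813e-03]), 'contact_force': array([-0.60851242,  0.19982283,  0.36304394]), 'torque': array([-0.01801271, -0.01841296,  0.00360576]), 'gripper_force': 0.0, 'grip_width': 1.0022992974075797}
```

View pics/top0.png

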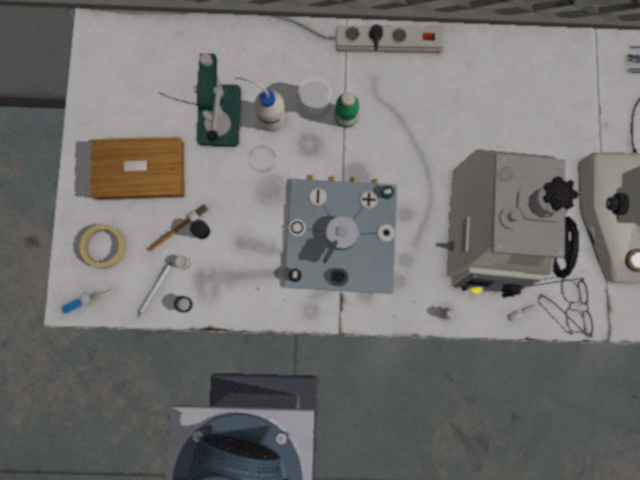

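View pics/scene0.png

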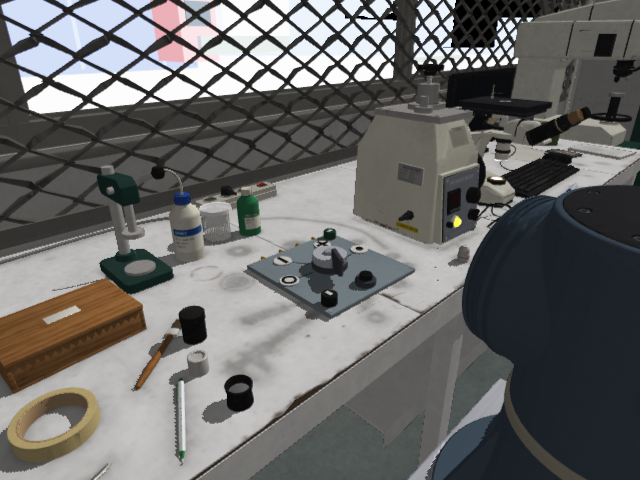

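The top view shows the unit with the selector hub at (342,232) and its dark tab pointing near the front (330,258). The labels are bar (318,197), cross (368,200), ring (297,228) and dot (386,233), and the plunger is at (338,276). The cross is back-right, so the tab goes round counter-clockwise by the right side. Next I'll measure and move the wrist camera over the unit for a closer look.

```bash
cat > h.py <<'E'
from workcell import *
import numpy as np, cv2
from scipy.spatial.transform import Rotation as Ro
def ray(c,uv,z):
    d=c["R"].T@np.linalg.solve(c["mtx"],[*uv,1.]); o=-c["R"].T@c["t"]
    return (o+d*(z-o[2])/d[2])[:2]
def proj(c,X):
    p=c["mtx"]@(c["R"]@np.asarray(X)+c["t"]); return p[:2]/p[2]
def down(yaw):  # tool z down, tool y (closing line) at world angle yaw
    y=np.array([np.cos(yaw),np.sin(yaw),0]);z=np.array([0,0,-1.])
    return Ro.from_matrix(np.c_[np.cross(y,z),y,z]).as_rotvec()
E
python3 - <<'E'
from h import *
im=optics.camera("top");c=optics.calibration("top")
for n,uv,z in (("bar",(318,197),.017),("cross",(368.5,200),.017),("ring",(297,228),.017),("dot",(386.5,233),.017),("hub",(342,231),.05),("plg",(338,276),.037),("tab",(330,258),.06),("sp1",(294,273),.035),("sp3",(387,191),.033),("obj",(447,312),.038)):
    print(n,ray(c,uv,z).round(4))
s=status.state();w=optics.calibration("wrist")
R=Ro.from_rotvec(s["tool_rot"]).as_matrix()
print("cam in tool",(R.T@(-w["R"].T@w["t"]-s["ee_pos"])).round(3),(w["R"]@R).round(3),w["mtx"])
for p in [(.35,-.2,.35),(.38,-.18,.3)]:
  for yaw in(0,np.pi/2,-np.pi/2,np.pi): print(p,yaw,planner.inverse_kinematics(p,down(yaw)))
E
```

```text
bar [ 0.6301 -0.1543]
cross [ 0.627  -0.2715]
ring [ 0.5558 -0.1083]
dot [ 0.5509 -0.3143]
hub [ 0.5469 -0.2101]
plg [ 0.4467 -0.2043]
tab [ 0.484  -0.1846]
sp1 [ 0.4506 -0.1057]
sp3 [ 0.6461 -0.3122]
obj [ 0.3741 -0.4489]
cam in tool [ 0.083 -0.001 -0.143] [[-0.001  1.     0.001]
 [-0.947 -0.001 -0.321]
 [-0.321 -0.001  0.947]] [[422.79487394   0.         324.87573814]
 [  0.         422.79487394 238.53288637]
 [  0.           0.           1.        ]]
(0.35, -0.2, 0.35) 0 [-0.51914611  0.0244154   0.04901057  1.5953915   0.          1.05165021]
(0.35, -0.2, 0.35) 1.5707963267948966 [-0.51914611  0.0244154   0.04901057  1.5953915   0.         -0.51914611]
(0.35, -0.2, 0.35) -1.5707963267948966 [-0.51914611  0.0244154   0.04901057  1.5953915   0.          2.62244654]
(0.35, -0.2, 0.35) 3.141592653589793 [-0.51914611  0.0244154   0.04901057  1.5953915   0.         -2.08994244]
(0.38, -0.18, 0.3) 0 [-0.44237422  0.04689701 -0.05410732  1.46979199  0.          1.1284221 ]
(0.38, -0.18, 0.3) 1.5707963267948966 [-0.44237422  0.04689701 -0.05410732  1.46979199  0.         -0.44237422]
(0.38, -0.18, 0.3) -1.5707963267948966 [-0.44237422  0.04689701 -0.05410732  1.46979199  0.          2.69921843]
(0.38, -0.18, 0.3) 3.141592653589793 [-0.44237422  0.04689701 -0.05410732  1.46979199  0.         -2.01317055]
```

```bash
python3 - <<'E'
from h import *
set_gripper(0.0)
arm.movep([.40,-.21,.32],down(np.pi/2))
arm.wait(.3)
c=optics.calibration("wrist");im=optics.camera("wrist")
np.savez("w.npz",im=im,**c)
cv2.imwrite("pics/w1.png",im[:,:,::-1]);s=status.state();print(s["time"],s["ee_pos"])
for n,X in (("hub",(.547,-.21,.05)),("cross",(.627,-.2715,.017)),("plg",(.4467,-.2043,.037))):print(n,proj(c,X).round(1))
E
```

```text
3.95 [ 0.40007589 -0.20986481  0.31998943]
hub [325.8 315.8]
cross [276.  360.1]
plg [331.2 225.1]
```

View pics/w1.png

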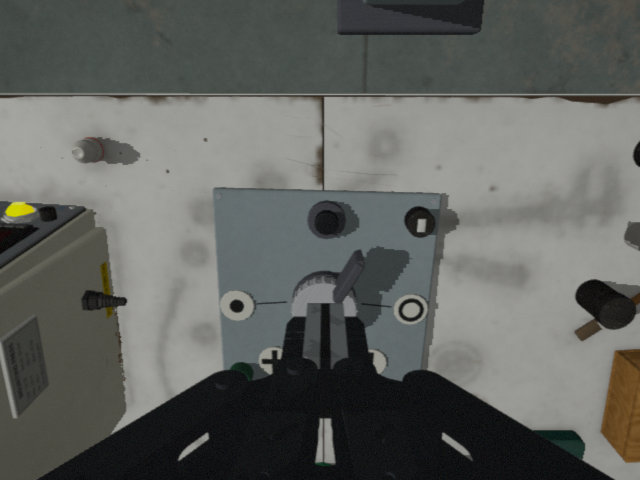

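The wrist view shows plunger top (325,222), dot label (237,305), ring label (410,310), and the tab running from the hub (340,298) to its point (360,252). The fingers partly hide the cross at (270,360). Now I'll fit the unit frame from these points and the top-view labels.

```bash
python3 - <<'E'
from h import *
z=np.load("w.npz");im=z["im"];c={k:z[k] for k in("mtx","R","t")}
def lab(im,c,uv,r):
    hsv=cv2.cvtColor(im,cv2.COLOR_RGB2HSV);m=((hsv[...,2]>150)&(hsv[...,1]<40)).astype(np.uint8)
    win=np.zeros_like(m);cv2.circle(win,(int(uv[0]),int(uv[1])),r,1,-1);m&=win
    p=cv2.convexHull(cv2.findNonZero(m));e,rad=cv2.minEnclosingCircle(p);M=cv2.moments(p)
    g=(M["m10"]/M["m00"],M["m01"]/M["m00"]);return g,rad,ray(c,g,.017)
A=lambda d,r=.103:[r*np.cos(np.radians(d)),r*np.sin(np.radians(d))]
src=[];dst=[]
for n,uv,d in(("dot",(237,305),-85),("ring",(410,310),85)):
    g,rad,P=lab(im,c,uv,24);print(n,g,rad,P);src.append(A(d));dst.append(P)
t=optics.camera("top");ct=optics.calibration("top")
for n,uv,d in(("bar",(318,197),35),("cross",(368,200),-35),("ring",(297,228),85),("dot",(386,233),-85)):
    g,rad,P=lab(t,ct,uv,14);print(n,g,rad,P);src.append(A(d));dst.append(P)
# plunger top: darkest blob in the wrist view
g=cv2.cvtColor(im,cv2.COLOR_RGB2GRAY);w=g[195:250,295:355];print("plg gray",np.percentile(w,[2,10,25,50]))
src.append([-.1,0]);dst.append(ray(c,(326,222),.037));print("plg",dst[-1])
src=np.array(src);dst=np.array(dst)
a,b=src-src.mean(0),dst-dst.mean(0)
th=np.arctan2((a[:,0]*b[:,1]-a[:,1]*b[:,0]).sum(),(a*b).sum());R=np.array([[np.cos(th),-np.sin(th)],[np.sin(th),np.cos(th)]])
o=dst.mean(0)-R@src.mean(0);print("yaw",np.degrees(th),"o",o);print(((dst-o-src@R.T)*1000).round(1))
tip=ray(c,(361,251),.068);v=R.T@(tip-o);print("tab tip",v,"value deg",np.degrees(np.arctan2(v[1],v[0]))%360-180)
crop=cv2.resize(im[180:340,200:440],None,fx=3,fy=3);cv2.imwrite("pics/w1c.png",crop[:,:,::-1])
E
```

```text
dot (231.68146118721458, 305.2018264840182) 19.925212860107422 [ 0.55127719 -0.32082651]
ring (409.5555555555555, 309.0304659498208) 15.891451835632324 [ 0.55642298 -0.11102847]
bar (317.93017456359104, 196.38154613466335) 8.358516693115234 [ 0.63153777 -0.15409244]Traceback (most recent call last):
  File "<stdin>", line 14, in <module>
  File "<stdin>", line 6, in lab
cv2.error: OpenCV(4.12.0) /io/opencv/modules/imgproc/src/convhull.cpp:143: error: (-215:Assertion failed) total >= 0 && (depth == CV_32F || depth == CV_32S) in function 'convexHull'
```

```bash
python3 - <<'E'
from h import *
z=np.load("w.npz");im=z["im"];c={k:z[k] for k in("mtx","R","t")}
def lab(im,c,uv,r):
    hsv=cv2.cvtColor(im,cv2.COLOR_RGB2HSV);m=((hsv[...,2]>150)&(hsv[...,1]<40)).astype(np.uint8)
    win=np.zeros_like(m);cv2.circle(win,(int(uv[0]),int(uv[1])),r,1,-1);m&=win
    p=cv2.convexHull(cv2.findNonZero(m));e,rad=cv2.minEnclosingCircle(p);M=cv2.moments(p)
    g=(M["m10"]/M["m00"],M["m01"]/M["m00"]);return np.round(g,1),rad,ray(c,g,.017)
A=lambda d,r=.103:[r*np.cos(np.radians(d)),r*np.sin(np.radians(d))]
src=[];dst=[]
t=cv2.imread("pics/top0.png")[:,:,::-1].copy();ct=optics.calibration("top")
for i,k,L in((im,c,(("dot",(238,305),-85,18),("ring",(410,310),85,18))),(t,ct,(("bar",(318,197),35,12),("cross",(368,200),-35,12),("ring",(297,228),85,12),("dot",(386,233),-85,11)))):
  for n,uv,d,r in L:
    g,rad,P=lab(i,k,uv,r);print(n,g,rad,P);src.append(A(d));dst.append(P)
src.append([-.1,0]);dst.append(ray(c,(326,222),.037));print("plg",dst[-1])
src=np.array(src);dst=np.array(dst)
a,b=src-src.mean(0),dst-dst.mean(0)
th=np.arctan2((a[:,0]*b[:,1]-a[:,1]*b[:,0]).sum(),(a*b).sum());R=np.array([[np.cos(th),-np.sin(th)],[np.sin(th),np.cos(th)]])
o=dst.mean(0)-R@src.mean(0);print("yaw",np.degrees(th),"o",o);print(((dst-o-src@R.T)*1000).round(1))
tip=ray(c,(361,251),.068);v=R.T@(tip-o);print("tab tip",v,"value deg",np.degrees(np.arctan2(v[1],v[0]))%360-180)
crop=cv2.resize(im[180:340,200:440],None,fx=3,fy=3);cv2.imwrite("pics/w1c.png",crop[:,:,::-1])
E
```

```text
dot [236.1 305.1] 15.890348434448242 [ 0.55110151 -0.31559499]
ring [409.6 309. ] 15.891451835632324 [ 0.55642298 -0.11102847]
bar [317.6 196.2] 7.68652868270874 [ 0.63191002 -0.15342027]
cross [368.6 199.3] 7.640909671783447 [ 0.62869546 -0.27169903]
ring [296.6 228.4] 5.590270042419434 [ 0.55492817 -0.1075298 ]
dot [387.6 232.5] 9.397494316101074 [ 0.55215727 -0.3168356 ]
plg [ 0.4433179  -0.20978477]
yaw -1.0506575884712896 o [ 0.54484249 -0.21199628]
[[-0.8 -0.8]
 [ 0.7 -1.5]
 [ 1.6  1.1]
 [ 0.6  0.9]
 [-0.8  2. ]
 [ 0.2 -2.1]
 [-1.5  0.4]]
tab tip [-0.08119876  0.03557532] value deg -23.65949468828805
```

View pics/w1c.png

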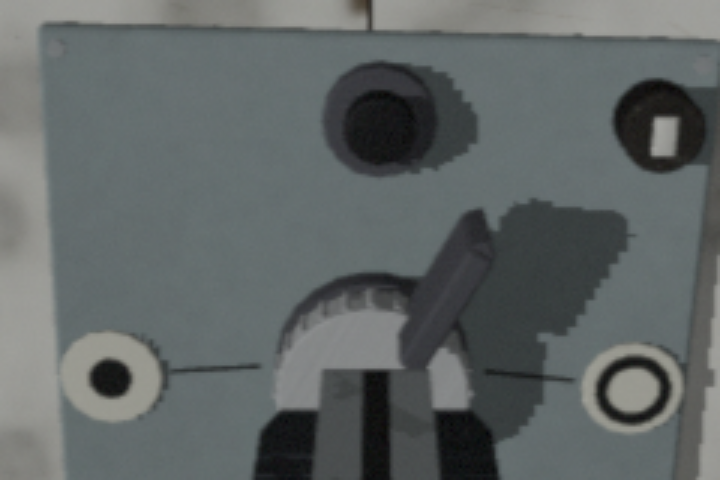

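The crop shows the tab's top edge from crop (410,345) to (480,212), so it points front-left at a selector value of about -25°. It has to turn about 170° counter-clockwise. I'll push with the back of the closed fingers, stopping a few degrees short so I can look.

```bash
cat >> h.py <<'E'
O=np.array([.5448,-.2120]);YAW=np.radians(-1.05)
def tp(phi,d,r=.062,z=.046):  # phi: tab angle in unit frame (rad), d: tool centre clockwise of the tab's mid plane
    a=phi+YAW;e=np.array([np.cos(a),np.sin(a)]);t=np.array([-e[1],e[0]])
    return [*(O+r*e-d*t),z],down(a-np.pi/2)
E
python3 - <<'E'
from h import *
f=np.radians
path=[tp(f(p),.0195) for p in np.arange(150,318,8)]+[tp(f(317),.0195)]
for P in (tp(f(155),.04,z=.12),path[0],path[10],path[-1]): print(planner.inverse_kinematics(*P))
arm.movep(*tp(f(155),.042,z=.14))
arm.move_straight(tp(f(155),.042)[0],v=.12)
print(status.state()["contact_force"])
for k,P in enumerate(path):
    arm.move_straight(*P,v=.08)
    s=status.state()
    if k%3==0: print(s["time"],s["contact_force"].round(1))
    F=np.linalg.norm(s["contact_force"])
    if F>25: print("STOP",F,k);break
p=tp(f(317),.045)
arm.move_straight(*p,v=.08);arm.move_straight([*p[0][:2],.2],v=.2)
print(status.state()["time"],status.state()["joints"].round(2))
E
```

```text
[-0.28571878  0.31654425 -0.18295467  1.0712974   0.          0.16893949]
[-0.31468132  0.37800236 -0.29712545  0.89566851  0.          0.22724341]
[-4.65707796e-01  4.14446018e-01 -2.41161312e-01  9.15188997e-01
 -4.44089210e-16 -1.32004646e+00]
[-4.37218515e-01  5.78886589e-01  2.85926188e-02  1.02050236e+00
  4.44089210e-16 -2.80999363e+00]
[-0.75403438 -0.2415733  -0.96533887]
6.1833 [-0.8  0.7  0.2]
7.0583 [-0.4  0.3 -0.4]
7.9333 [-0.6 -0.1 -0.1]
8.8083 [-0.6  0.8  0.6]
9.6833 [ 0.6 -0.2 -0.7]
10.5583 [ 0.2  0.1 -0. ]
11.4333 [ 1.   0.1 -0.2]
12.2917 [ 0.3 -0.2 -0.5]
13.675 [-0.48  0.49  0.28  1.36  0.   -2.85]
```

```bash
python3 - <<'E'
from h import *
P=tp(np.radians(308),.0,r=.085,z=.27)
arm.movep(*P);arm.wait(.2)
c=optics.calibration("wrist");im=optics.camera("wrist");np.savez("w2.npz",im=im,**c)
print(status.state()["time"],proj(c,[*O,.05]),proj(c,[*O,.03]))
cv2.imwrite("pics/w2.png",im[:,:,::-1])
E
```

```text
14.4167 [323.28343735 283.20622363] [323.30390485 274.58275558]
```

View pics/w2.png

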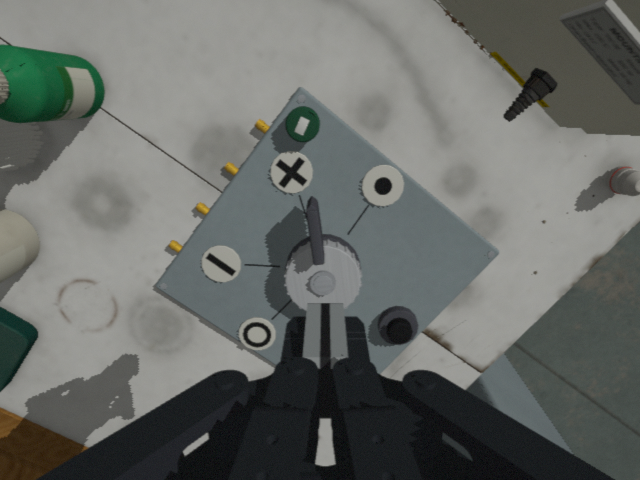

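The tab followed. It runs from (319,262) to (312,200) with the cross at (292,173), so it is a little short of the cross as planned. A crop will refine this.

```bash
python3 - <<'E'
from h import *
z=np.load("w2.npz");im=z["im"];c={k:z[k] for k in("mtx","R","t")}
cv2.imwrite("pics/w2c.png",cv2.resize(im[150:300,260:400],None,fx=4,fy=4,interpolation=cv2.INTER_CUBIC)[:,:,::-1])
hsv=cv2.cvtColor(im,cv2.COLOR_RGB2HSV);m=((hsv[...,2]>150)&(hsv[...,1]<40)).astype(np.uint8)
Ri=np.array([[np.cos(YAW),np.sin(YAW)],[-np.sin(YAW),np.cos(YAW)]])
for n,uv in(("cross",(292,173)),("dot",(382,186)),("bar",(221,264)),("ring",(257,334))):
    w=np.zeros_like(m);cv2.circle(w,uv,25,1,-1)
    (x,y),r=cv2.minEnclosingCircle(cv2.findNonZero(m&w));p=Ri@(ray(c,(x,y),.017)-O)
    print(n,(x,y),r,p.round(4),np.degrees(np.arctan2(p[1],p[0])))
p=Ri@(ray(c,(320.5,283),.051)-O);print("hub",p)
E
```

```text
cross (291.71826171875, 171.41371154785156) 20.44805145263672 [ 0.0844 -0.0604] -35.571015429432286
dot (382.88275146484375, 184.6758575439453) 20.363731384277344 [ 0.0089 -0.1033] -85.09774455356438
bar (221.23809814453125, 262.6190490722656) 18.87340545654297 [0.0857 0.0573] 33.75857674183298
ring (255.0240020751953, 337.8194274902344) 21.272645950317383 [0.009  0.1079] 85.24224079894941
hub [0.00247319 0.00106485]
```

View pics/w2c.png

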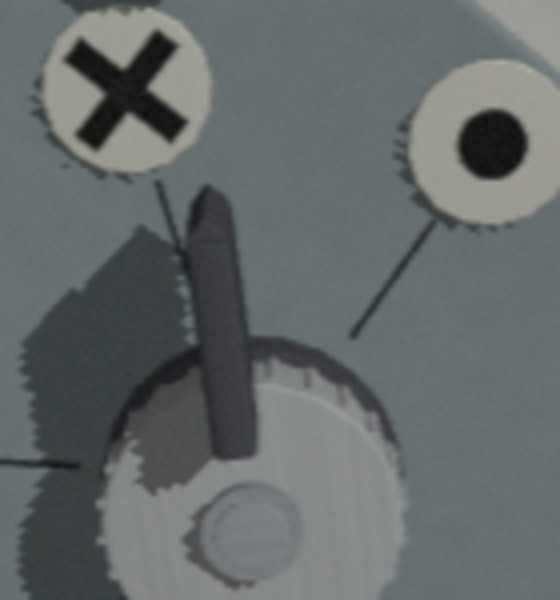

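```bash
python3 - <<'E'
from h import *
z=np.load("w2.npz");c={k:z[k] for k in("mtx","R","t")}
Ri=np.array([[np.cos(YAW),np.sin(YAW)],[-np.sin(YAW),np.cos(YAW)]])
q=[Ri@(ray(c,(260+x/4,150+y/4),zz)-O) for x,y,zz in((236,457,.068),(208,240,.068),(210,187,.049))]
for p in q: print(p.round(4),np.hypot(*p).round(4),np.degrees(np.arctan2(p[1],p[0])))
d=q[1]-q[0];print(np.degrees(np.arctan2(d[1],d[0])))
E
```

```text
[ 0.0193 -0.0187] 0.0269 -44.136917551139355
[ 0.0541 -0.0541] 0.0765 -45.025911690025566
[ 0.0583 -0.0596] 0.0833 -45.61369919979131
-45.5084079767743
```

The tab is at -45.2° against a commanded -43°, and the cross is at about -35.3°. I'll push to -33.1° commanded to finish, then look again.

```bash
python3 - <<'E'
from h import *
f=np.radians
arm.movep(*tp(f(315),.045,z=.14));arm.move_straight(tp(f(315),.045)[0],v=.12)
for a,v in((314,.08),(320,.05),(326.9,.04)): arm.move_straight(*tp(f(a),.0195),v=v)
arm.wait(.3);print(status.state()["contact_force"])
p=tp(f(326.9),.045);arm.move_straight(*p,v=.08);arm.move_straight([*p[0][:2],.2],v=.2)
arm.movep(*tp(f(312),.0,r=.085,z=.27));arm.wait(.3)
c=optics.calibration("wrist");im=optics.camera("wrist");np.savez("w3.npz",im=im,**c)
print(status.state()["time"])
cv2.imwrite("pics/w3c.png",cv2.resize(im[150:300,260:400],None,fx=4,fy=4,interpolation=cv2.INTER_CUBIC)[:,:,::-1])
E
```

```text
[0.28292194 0.48215982 0.55926156]
19.5583
```

View pics/w3c.png

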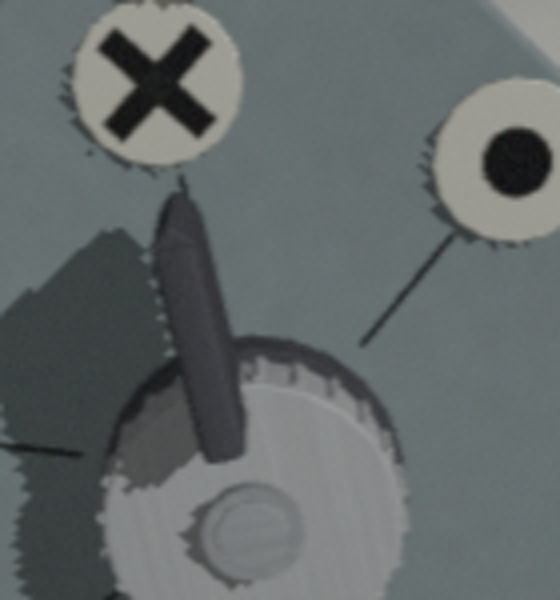

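The tab now runs from crop (224,460) to (174,244), with the cross centre at (157,83). I'll check its angle numerically.

```bash
python3 - <<'E'
from h import *
z=np.load("w3.npz");c={k:z[k] for k in("mtx","R","t")}
Ri=np.array([[np.cos(YAW),np.sin(YAW)],[-np.sin(YAW),np.cos(YAW)]])
h=Ri@(ray(c,(260+252/4,150+530/4),.051)-O);print("hub",h)
for x,y,zz in((224,460,.068),(174,244,.068),(179,192,.049),(157,83,.017),(516,162,.017)):
    p=Ri@(ray(c,(260+x/4,150+y/4),zz)-O);q=p-h
    print(p.round(4),np.hypot(*p).round(4),np.degrees(np.arctan2(p[1],p[0])),np.degrees(np.arctan2(q[1],q[0])))
print("plg",tp(np.pi,0,r=.1)[0])
E
```

```text
hub [ 0.00116814 -0.00055977]
[ 0.0222 -0.0149] 0.0268 -33.82739378303119 -34.243744099053124
[ 0.0627 -0.0447] 0.077 -35.46831507024483 -35.636301400745985
[ 0.0669 -0.0499] 0.0834 -36.69604326145313 -36.86984514911501
[ 0.0839 -0.0594] 0.1028 -35.31745622967921 -35.44076303515186
[ 0.008  -0.1023] 0.1026 -85.5292170504602 -86.15926766863495
plg [np.float64(0.44481679156531684), np.float64(-0.21016750686038968), 0.046]
```

The tab is aligned within about 1°. Next I'll press the plunger.

```bash
python3 - <<'E'
from h import *
x,y=.4448,-.2100
arm.movep([x,y,.15],down(np.pi/2));arm.move_straight([x,y,.045],v=.12);arm.wait(.2)
f0=status.state()["contact_force"][2]
for z in(.037,.035,.033,.031,.030,.029,.0285,.028):
    arm.move_straight([x,y,z],v=.03);arm.wait(.1);s=status.state();F=s["contact_force"][2]-f0
    print(z,s["ee_pos"][2].round(4),F.round(1))
    if F>12: break
arm.wait(.4)
arm.move_straight([x,y,.15],v=.12)
arm.movep([.40,-.21,.32],down(np.pi/2));arm.wait(.3)
im=optics.camera("wrist");cv2.imwrite("pics/w4.png",im[:,:,::-1]);print(status.state()["time"])
E
```

```text
0.037 0.037 0.9
0.035 0.0351 1.4
0.033 0.0331 2.7
0.031 0.0311 3.0
0.03 0.03 3.8
0.029 0.0297 20.9
27.65
```

View pics/w4.png

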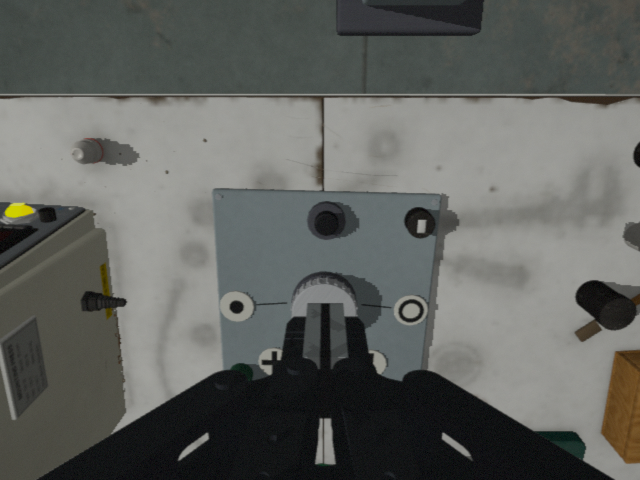

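The plunger at (326,222) bottomed at about 7 mm of travel (20.9 N at the stop) and is up again. The visible loose things, specimen 1 at (420,222) and the objective at (88,150), have not moved. I'm handing in.

```bash
python3 -c "
from workcell import order
print(order.finish_job())"
```

```text
the job is handed in; nothing more can be done
None
```

The job is handed in: the selector tab points at the cross label to within about 1°, and the plunger was pressed to its stop (about 7 mm) and came back up; the judge's verdict was not shown.

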